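# Hold the hand microscope over the shoe buckle

### The arm

A 7-joint arm with a two-finger parallel gripper is mounted at the origin on the work surface. World frame = base frame: x ahead of the robot, y to its left, z up, the work surface at z = 0. Lengths are in m, angles in rad, forces in N, time in s.
With the tool pointing down it reaches from about 0.35 to 0.9 m from the base axis. Payload 19.9 kg.
Tool frame: the origin (TCP) lies midway between the tips of the shut fingers; the grasp point (between the pads) lies pinch_z behind it (pinch_z is the distance from the TCP to the grasp point, in m); z points along the fingers, x is the direction in which the jaws open and shut, and the axes are right-handed (so a half turn about z gives the same grasp; the last joint's range is limited). The gripper opens to 94 mm and grips with 3 to 60 N. Pads are 16 mm wide; open, the fingers measure 119 mm over their backs; the gripper's body (75 mm by 177 mm) begins 78 mm behind the grasp point.
Start: joints at [1.135, 0.417, -0.01, 1.614, 0.005, 1.111, -0.053], TCP at [0.24, -0.577, 0.205] pointing down, gripper open.
Joint ranges: [-2.81, 2.81], [-0.39, 2.02], [-1.27, 1.25], [0.06, 2.57], [-1.19, 4.33], [0.19, 2], [-2.82, 2.82]. Speed limits (rad/s): [1.89, 1.89, 2.39, 2.39, 3.01, 3.01, 3.01].

### API

Orientations are given as a 3x3 rotation matrix whose columns are the frame's x, y, z axes.
In Python, from plant import * gives the robot as it stands.
- The arm moves only by the tool send_rows, never from a script. Its argument "targets" is a list of rows, each a list of 2 entries, a list of its own where there are three numbers: the shift along the tool's x, y, z in m, then the turn, a rotation vector about the tool's x, y, z in degrees. A call has 1 to 10 rows; each row shifts and turns the pose as measured when the row begins, along the tool's axes as they then stand; what a row does not reach is not made up. A row lasts 1/10 s, in which the tool goes at most 50 mm and 8.59 degrees, less where a joint would pass 70% of its speed; a pose out of reach is approached as far as the arm can. A call with a gripper value outside its range is refused whole. "hand" is the finger opening in m, from 0 to 0.094, set as the call begins (left out, the last holds). The fingers move at their own pace and stop on an object; the grip force is fixed at half the most. Time passes only in rows, so rows that do not move let the fingers close. It gives the time, the measured TCP pose, the force and the opening at its end, in the units of the state.
- get_state(): the state, without advancing time (a new reading comes with each control period).
- grab_frame(name): name is "scene" or "top"; returns a dict with "image" (400x640x3 uint8, red, green, blue), "range_z" (400x640 float32, m along the optical axis (not along the pixel's ray), 0 where there is no reading), "K" (3x3 intrinsics, pixels), "D" ([k1, k2, p1, p2, k3] as OpenCV has them; the pictures are not rectified), "position" and "attitude" of the camera in the world. Camera axes: x right, y down, z forward; pixel columns grow to the right and rows downward; lengths in m; the calibration is good to about 2 mm. A picture is of the moment at which its call begins.
- close_job(): hands the job in, once; it reports no verdict.
Trained networks look in the newest picture that a camera, given by its name, has taken for a name from the list of things; names that differ only in an ending like _2 or _b are one class to them, and where a whole thing is asked for, a point or a joint stands for the part that bears it (a point fixed in the world has none). Each returns a list of dicts, best first, with "p" (0 to 1); they miss things now and then, are a little off and sometimes report something else, mostly with a low value. They report only what shows in the picture. A call takes as long as a camera call.
- boxes_of(camera, name): "box" ([left, top, width, height] in pixels, round what is visible of it).
- regions_of(camera, name): "mask" (400x640 bool, what is visible of it) and "box" ([left, top, width, height] in pixels, round what is visible of it).
- tip_of(camera, name): "centre" ([column, row] in pixels: a listed point, or the origin of a listed thing).
The state is a dict: "t": time; "q": joint angles; "qd": joint speeds; "tau": joint torques, N m; "tool_pos": TCP position; "eef_rot": TCP orientation; "force": force on the tool from outside, world axes, zero at the start; "wrist_torque": the same for the moment, N m; "opening": finger opening in m.
Only numpy, scipy, OpenCV 4.12 (cv2) and the standard library are available. Lean on these libraries where they do the work, as an engineer would, in place of code of your own. Each camera call takes 0.05 s, during which the arm holds its last target.

### The job

Take the hand-held microscope out of its stand, carry it over the things on the table and the wall of the archive box, and hold it over the brass buckle of the child's shoe: upright, clear nose down and centred on the buckle about one centimetre above it without touching, turned so that the wide side of its body runs along the long side of the buckle. The shoes are fragile: do not touch them or their box, and leave everything else on the table where it is. Finish holding the microscope still there in the gripper, so that the picture can be taken; do not put it down.

Things in the scene. Friction and masses are not known exactly. Their poses are not given: they have to be found in the camera images.
- scope_center (a point): Centre (half-way up) of the hand-held microscope, 122 mm tall, 100 to 200 g, loose, upright in its stand, nose down. z up along it, x along the wide side of its body, y across. Its white upper body, 46 mm wide (x) by 32 mm thick (y), spans 5 mm below to 61 mm above this point (its top). Grip it across the 32 mm, 26 to 36 mm above this point. Below: black focus ring 42 mm across, grey barrel, clear nose.
- scope_nose (a point): Centre of the tip (lower end) of the microscope's clear round nose, 25 mm across, 61 mm below scope_center, same axes: the point that must hover over the buckle. The focus ring (42 mm across) is 40 to 53 mm above it.
- scope: The microscope itself; origin at the tip of the nose, same axes as scope_center.
- stand_top (a point): Centre of the rim of the microscope's stand (fixed): upright black tube 45 mm across on a round dark foot 92 mm across; rim 52 mm above the table, bore 34 mm. The microscope's focus ring rests on the rim, the nose hangs inside, 40 mm below the rim: lift it straight up at least 50 mm to clear.
- stand: The stand, fixed; origin under the centre of its foot, on the table.
- buckle (a point): Centre of the top of the brass buckle: rectangular frame 36 x 24 mm, level, 62 mm above the table, in the middle of one shoe's strap (the other shoe has lost its buckle: bare strap). z up, x along the shoe to its toe (the buckle's 24 mm side), y across the shoe (its 36 mm long side). Highest part of the shoe.
- shoe_buckled: The shoe with the buckle: child's flat cream leather strap shoe, 153 mm long (x, toe to +x), 60 mm wide, its heel 57 mm and strap 58 mm above the table; loose (about 110 g) in the box. Origin under its middle, on the box's foam floor, 10 mm above the table.
- shoe_buckled_mid (a point): Middle of the shoe with the buckle, 25 mm above its sole.
- shoe_bare: The other shoe of the pair, same size, with a bare strap; stands loose beside the first, either on its left or its right. Same origin and axes.
- shoe_bare_mid (a point): Middle of the bare shoe, 25 mm above its sole.
- tray: Open archive box of pale cream card (fixed), 230 mm (x) by 200 mm (y), walls 45 mm high and 4 mm thick, foam floor; both shoes stand in it side by side, toes about towards its +x. Origin under its centre, on the table. Stand and box change sides between runs.
- adhesive: Bystander: white plastic bottle with pointed cap, 50 mm across, 146 mm tall, the tallest of the things that stand in a row between stand and box. Origin under its centre, z up.
- thread: Bystander: cone of thread on a grey holder, 62 mm across, 108 mm tall. Origin under its centre.
- pin_jar: Bystander: glass jar of pins with metal lid, 58 mm across, 72 mm tall. Origin under its centre.
- tape: Bystander near the stand: roll of tape lying flat, 84 mm across, 19 mm high. Origin under its centre.
- folder: Bystander near the stand: flat pale bone folder, 170 x 20 x 5 mm, lying along its x. Origin under its centre.
- tweezers: Bystander: steel tweezers lying nearest the robot, about 120 mm long (x), 7 mm high. Origin under their middle.

How it is judged:
By the outcome, as a careful person would: the job done as asked, in the order asked, and still so for the second after the job is handed in, while the arm keeps its last pose, push and grip.
It also fails if it takes over 45 s, if anything falls off the work surface, if the arm or the gripper's body presses on something with over 40 N, if the wrist force passes 120 N, or if a joint passes its speed limit or range.

## Working session

There is one attempt and no reset: what is moved stays moved. The work goes in short steps, Python scripts to look and compute and a tool call to move; the robot and the scene stay as the last step left them, time stands still between calls to the robot, and variables do not carry over. Pictures are saved under pics/ and viewed, and the job is handed in when it is done.

Besides the shell and the picture viewer there is one more tool, called after "Call:" as name(argument=value, ...), one argument or row to a line, values as JSON. send_rows: Moves the arm, as the interface text tells. Its arguments: {"type":"object","properties":{"targets":{"type":"array"},"hand":{"type":"number"}},"required":["targets"]}

```bash
mkdir -p pics; ls; cat > h.py <<'E'
from plant import *
import numpy as np, cv2
def save(n,img): cv2.imwrite('pics/'+n+'.png',cv2.cvtColor(np.ascontiguousarray(img),cv2.COLOR_RGB2BGR))
def pts(f,uv,z):
    uv=np.asarray(uv,float).reshape(-1,1,2)
    n=cv2.undistortPoints(uv,np.array(f['K'],float),np.array(f['D'],float)).reshape(-1,2)
    R=np.array(f['attitude'],float)
    if R.shape!=(3,3): print('att',R)
    c=np.c_[n,np.ones(len(n))]*np.asarray(z).reshape(-1,1)
    return c@R.T+np.array(f['position'])
def ray_at(f,uv,h):
    p=pts(f,uv,np.ones(len(np.asarray(uv).reshape(-1,2))));o=np.array(f['position']);d=p-o
    return o+d*((h-o[2])/d[:,2])[:,None]
def cloud(f,m):
    m=m&(f['range_z']>0); v,u=np.nonzero(m)
    return pts(f,np.c_[u,v],f['range_z'][m])
E
python3 - <<'E'
from h import *
s=get_state();print(s)
for c in ['scene','top']:
    f=grab_frame(c);save(c+'0',f['image']);print(c,f['K'],f['D'],f['position'],f['attitude'])
    for n in ['scope_center','scope_nose','stand_top','buckle','shoe_buckled_mid','shoe_bare_mid','adhesive','thread','pin_jar','tray','tape']:
        r=tip_of(c,n); print(n,[(np.round(x['centre'],1).tolist(),round(x['p'],2)) for x in r[:3]])
E
```

```text
pics
{'t': 0.0, 'q': array([ 1.13448365,  0.41800519, -0.01031062,  1.61418869,  0.00473678,
        1.11069547, -0.05301939]), 'qd': array([-4.34487945e-04, -1.51217245e-03,  4.86875216e-04,  1.68395376e-04,
        6.38790473e-06, -2.71900560e-04,  4.44112594e-04]), 'tau': array([ 1.15347375e-03, -8.51238370e+01,  6.38975278e-01, -4.26006246e+01,
       -4.89423482e-02,  1.85892190e-02,  5.87005593e-05]), 'tool_pos': array([ 0.24022907, -0.57656652,  0.20479968]), 'eef_rot': array([[ 3.84646193e-01, -9.23063890e-01, -6.01644590e-04],
       [-9.23063215e-01, -3.84646643e-01,  1.12283299e-03],
       [-1.26786716e-03,  1.23462555e-04, -9.99999189e-01]]), 'force': array([-0.80105649, -0.16611462,  0.23387034]), 'wrist_torque': array([0.0049157 , 0.00079671, 0.01377909]), 'opening': 0.09413042226125037}
scene [[385.4926167    0.         320.33884081]
 [  0.         385.4926167  204.42574263]
 [  0.           0.           1.        ]] [-0.07201983  0.          0.          0.          0.        ] [1.24751779 0.22349771 0.69314423] [[-0.35066674  0.61490846 -0.706343  ]
 [ 0.93624637  0.
[... 722 characters left out ...]

 [  0.           0.           1.        ]] [0.0262022 0.        0.        0.        0.       ] [0.45367849 0.01039734 1.12892506] [[-0.00519143 -0.99545439  0.09509793]
 [-0.99997956  0.00552276  0.00322121]
 [-0.00373177 -0.09507926 -0.99546271]]
scope_center [([451.7, 194.7], 0.83)]
scope_nose [([251.8, 190.6], 0.34)]
stand_top [([453.3, 195.6], 0.76)]
buckle [([249.7, 188.2], 0.7)]
shoe_buckled_mid [([254.4, 188.6], 0.56)]
shoe_bare_mid [([211.2, 204.0], 0.67)]
adhesive [([329.9, 184.4], 0.94), ([254.8, 187.8], 0.21)]
thread [([339.5, 220.0], 0.55)]
pin_jar [([329.4, 142.9], 0.55), ([447.1, 198.3], 0.32)]
tray [([235.0, 197.4], 0.96), ([328.6, 185.2], 0.54)]
tape [([460.3, 151.1], 0.91)]
```

View pics/scene0.png

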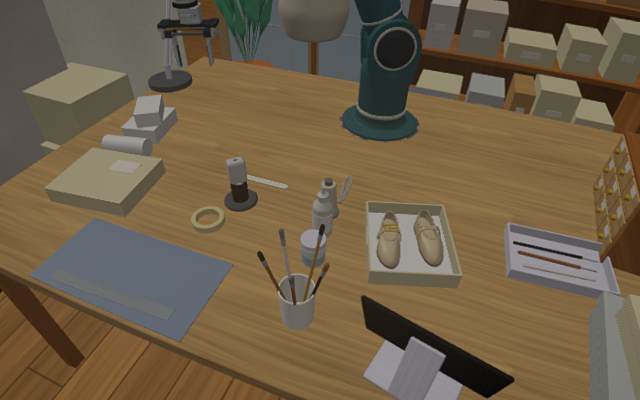

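View pics/top0.png

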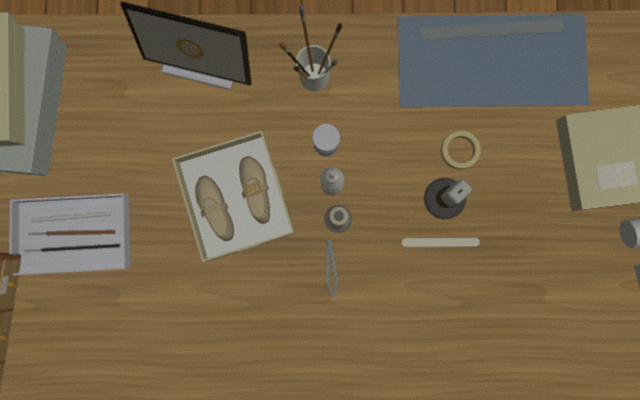

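The top view shows the scope in its stand at (455,193) and the buckled shoe's buckle at (254,188). Between them stand the jar, bottle and thread in a column near x≈330. Next I'll measure these.

```bash
python3 - <<'E'
from h import *
f=grab_frame('top');g=grab_frame('scene')
im=f['image']
a=cv2.resize(im[160:230,415:495],None,fx=5,fy=5,interpolation=cv2.INTER_CUBIC)
b=cv2.resize(im[150:220,215:295],None,fx=5,fy=5,interpolation=cv2.INTER_CUBIC)
save('z1',np.hstack([a,b]))
im=g['image']
a=cv2.resize(im[145:215,205:285],None,fx=5,fy=5,interpolation=cv2.INTER_CUBIC)
b=cv2.resize(im[200:270,365:445],None,fx=5,fy=5,interpolation=cv2.INTER_CUBIC)
save('z2',np.hstack([a,b]))
for c,F in (('top',f),('scene',g)):
  for n in ['scope','stand','buckle','shoe_buckled','shoe_bare','adhesive','thread','pin_jar','tray']:
    for r in regions_of(c,n)[:2]:
        P=cloud(F,r['mask'])
        if len(P)==0: continue
        print(c,n,round(r['p'],2),r['box'],len(P),'med',np.median(P,0).round(3),'lo',np.percentile(P,2,axis=0).round(3),'hi',np.percentile(P,98,axis=0).round(3))
E
```

```text
top scope 0.95 [442.4, 180.4, 29.0, 27.4] 529 med [ 0.572 -0.237  0.131] lo [ 0.551 -0.262  0.058] hi [ 0.594 -0.22   0.136]
top scope 0.15 [172.1, 131.8, 121.2, 130.7] 7649 med [0.585 0.218 0.01 ] lo [0.455 0.103 0.003] hi [0.704 0.33  0.047]
top stand 0.75 [323.8, 204.3, 28.2, 28.1] 597 med [ 0.525 -0.008  0.078] lo [ 0.503 -0.037  0.003] hi [0.558 0.018 0.11 ]
top stand 0.69 [421.5, 177.5, 47.1, 44.2] 914 med [ 0.562 -0.229  0.008] lo [ 0.532 -0.281  0.002] hi [ 0.614 -0.201  0.051]
top buckle 0.88 [236.2, 155.4, 34.2, 66.3] 1464 med [0.592 0.166 0.038] lo [0.525 0.14  0.011] hi [0.659 0.199 0.063]
top buckle 0.71 [441.7, 130.6, 37.7, 38.3] 603 med [ 0.675 -0.281  0.018] lo [ 0.639 -0.317  0.004] hi [ 0.716 -0.239  0.023]
top shoe_buckled 0.8 [236.8, 155.5, 34.4, 68.4] 1451 med [0.594 0.166 0.038] lo [0.526 0.14  0.012] hi [0.659 0.199 0.063]
top shoe_buckled 0.47 [173.8, 132.1, 120.9, 128.4] 7531 med [0.585 0.219 0.011] lo [0.457 0.103 0.005] hi [0.703 0.329 0.047]
top shoe_bare 0.9 [194.4, 176.9, 39.0, 64.6] 1468 med [0.553 0.255 0.036] lo [0.49  0.218 0.013] hi [0.618 0.294 0.0
[... 1508 characters left out ...]
.8, 33.8, 56.8] 1177 med [0.568 0.257 0.035] lo [0.484 0.22  0.01 ] hi [0.621 0.294 0.058]
scene adhesive 0.64 [312.9, 190.2, 20.6, 45.0] 724 med [0.62  0.009 0.085] lo [ 0.596 -0.018  0.012] hi [0.631 0.027 0.132]
scene thread 0.55 [323.4, 177.9, 14.1, 39.1] 295 med [0.536 0.005 0.084] lo [ 0.517 -0.024  0.004] hi [0.548 0.018 0.108]
scene thread 0.39 [298.3, 230.6, 28.3, 38.3] 706 med [0.713 0.016 0.062] lo [ 0.676 -0.009  0.006] hi [0.725 0.043 0.073]
scene pin_jar 0.71 [299.3, 228.6, 28.7, 38.4] 695 med [0.712 0.014 0.063] lo [ 0.674 -0.011  0.006] hi [0.725 0.042 0.073]
scene tray 0.64 [364.0, 201.6, 100.9, 87.6] 4883 med [0.606 0.218 0.012] lo [0.448 0.1   0.004] hi [0.713 0.331 0.045]
```

```bash
python3 - <<'E'
from h import *
f=grab_frame('top');g=grab_frame('scene')
# geometric: top of scope
for F,box in ((f,(420,165,490,225)),(g,(215,145,270,215))):
    m=np.zeros((400,640),bool);m[box[1]:box[3],box[0]:box[2]]=1
    P=cloud(F,m)
    for lo,hi in ((.118,.14),(.075,.118),(.10,.18)):
        Q=P[(P[:,2]>lo)&(P[:,2]<hi)]
        if len(Q)<5: continue
        (c,s,a)=cv2.minAreaRect(Q[:,:2].astype(np.float32)*1000)
        print(lo,hi,len(Q),np.round(c,1),np.round(s,1),round(a,1),Q[:,2].min().round(3),Q[:,2].max().round(3))
E
```

```text
0.118 0.14 390 [ 573.1 -243.1] [32.7 45.1] 43.4 0.118 0.139
0.075 0.118 99 [ 573.8 -230.5] [21.7 46. ] 84.9 0.078 0.118
0.1 0.18 437 [ 573.1 -243.1] [32.7 45.1] 43.4 0.1 0.139
0.118 0.14 204 [ 575.2 -245.2] [33.9 45.2] 48.1 0.118 0.136
0.075 0.118 259 [ 583.9 -241.7] [24.6 50.2] 21.8 0.075 0.118
0.1 0.18 316 [ 575.4 -245.3] [33.9 45.5] 48.1 0.1 0.136
```

View pics/z1.png

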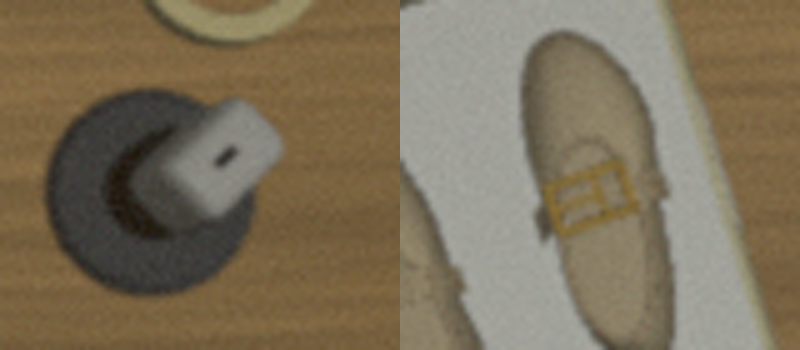

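View pics/z2.png

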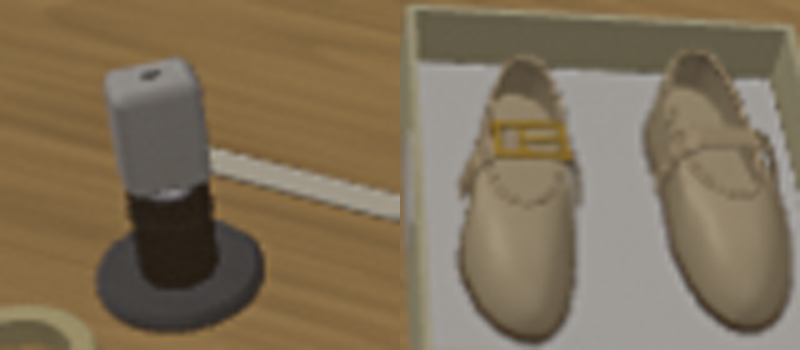

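```bash
python3 - <<'E'
from h import *
F=[(c,grab_frame(c)) for c in ('top','scene')]
for c,f in F:
    im=f['image']; hsv=cv2.cvtColor(np.ascontiguousarray(im),cv2.COLOR_RGB2HSV)
    b=regions_of(c,'shoe_buckled')[0]['mask']
    b=cv2.dilate(b.astype(np.uint8),np.ones((3,3)))>0
    m=b&(hsv[...,1]>130)
    # biggest comp
    n,l,st,_=cv2.connectedComponentsWithStats(m.astype(np.uint8)); k=1+np.argmax(st[1:,4]); m=l==k
    v,u=np.nonzero(m); P=ray_at(f,np.c_[u,v],.062)
    r=cv2.minAreaRect(P[:,:2].astype(np.float32)*1000); print(c,'buckle',st[k],[np.round(x,1) for x in r], 'mean',P.mean(0).round(4),'depthz',np.median(cloud(f,m),0).round(4))
    o=im.copy();o[m]=[255,0,0]
    # shoe axis
    Q=cloud(f,b);Q=Q[Q[:,2]>.018]
    r=cv2.minAreaRect(Q[:,:2].astype(np.float32)*1000); print(' shoe',[np.round(x,1) for x in r])
    # scope top face
    z=np.zeros(m.shape); 
    v,u=np.mgrid[0:400,0:640]; P=pts(f,np.c_[u.ravel(),v.ravel()],f['range_z'].ravel()).reshape(400,640,3)
    t=(P[...,2]>.127)&(P[...,2]<.15)&(np.hypot(P[...,0]-.574,P[...,1]+.244)<.05)
    vv,uu=np.nonzero(t); T=ray_at(f,np.c_[uu,vv],.134)
    r=cv2.minAreaRect(T[:,:2].astype(np.float32)*1000); print(' scopetop',[np.round(x,1) for x in r],T.mean(0).round(4),'z',np.median(P[t],0).round(4))
    C=np.cov((T[:,:2]-T[:,:2].mean(0)).T);w,V=np.linalg.eigh(C);print(' pca long',np.degrees(np.arctan2(V[1,1],V[0,1])).round(1))
    o[t]=[255,0,0]; save('seg_'+c,o)
    # stand foot center from depth low ring
    s=regions_of(c,'stand')
    for r in s[:2]:
        G=cloud(f,r['mask']);
        if np.median(G[:,1])<-.1:
            G=G[(G[:,2]<.03)];(cc,rad)=cv2.minEnclosingCircle(G[:,:2].astype(np.float32)*1000);print(' foot',np.round(cc,1),rad)
E
```

```text
top buckle [244 183  12  14  30] [array([591.5, 177.9]), array([16.4, 31.8]), np.float64(62.2)] mean [0.5895 0.1785 0.062 ] depthz [0.5916 0.1818 0.0614]
 shoe [array([593.7, 169.2]), array([146.1,  56.6]), np.float64(8.3)]
 scopetop [array([ 573.4, -241.9]), array([31.2, 44.6]), np.float64(44.3)] [ 0.5736 -0.2425  0.134 ] z [ 0.5738 -0.2431  0.133 ]
 pca long 134.6
 foot [ 576.2 -242.6] 47.800025939941406
scene buckle [383 224  16   8  72] [array([589.5, 166.5]), array([23.1, 33.7]), np.float64(21.6)] mean [0.5888 0.1671 0.062 ] depthz [0.5858 0.1673 0.0611]
 shoe [array([574.6, 164. ]), array([190.9,  57.3]), np.float64(14.0)]
 scopetop [array([ 579.5, -242.4]), array([36.9, 44.8]), np.float64(42.2)] [ 0.5792 -0.2423  0.134 ] z [ 0.5774 -0.2433  0.1327]
 pca long 133.4
 foot [ 566.3 -250.3] 56.12141418457031
```

```bash
python3 - <<'E'
from h import *
for c in ('top','scene'):
  f=grab_frame(c); im=f['image']
  lab=cv2.cvtColor(np.ascontiguousarray(im),cv2.COLOR_RGB2LAB)
  b=regions_of(c,'shoe_buckled')[0]['mask']
  lb=lab[...,2].astype(float); med=np.median(lb[b]);
  for th in (10,14,18,22):
    m=b&(lb>med+th)
    n,l,st,_=cv2.connectedComponentsWithStats(cv2.dilate(m.astype(np.uint8),np.ones((2,2))),connectivity=8); k=1+np.argmax(st[1:,4]); m&=(l==k)
    v,u=np.nonzero(m); P=ray_at(f,np.c_[u,v],.061)
    r=cv2.minAreaRect(P[:,:2].astype(np.float32)*1000); print(c,th,m.sum(),st[k],[np.round(x,1) for x in r],P.mean(0).round(4))
  if c=='top':
    z=lambda x,y:((x-400)/5+215-.4,y/5+150-.4)
    C=ray_at(f,[z(545,187),z(622,163),z(637,208),z(560,236)],.062);print(C.round(4),C.mean(0).round(4))
    d=C[1]-C[0]+C[2]-C[3];print('long',np.degrees(np.arctan2(d[1],d[0])))
  else:
    z=lambda x,y:((x-400)/5+365-.4,y/5+200-.4)
    C=ray_at(f,[z(495,120),z(567,122),z(574,161),z(495,157)],.062);print(C.round(4),C.mean(0).round(4))
    d=C[1]-C[0]+C[2]-C[3];print('long',np.degrees(np.arctan2(d[1],d[0])))
E
```

```text
top 10 90 [244 182  20  16 164] [array([589. , 168.4]), array([22.7, 34.9]), np.float64(18.6)] [0.5893 0.1683 0.061 ]
top 14 43 [244 183  19  15 104] [array([588.9, 168.4]), array([21.4, 33.6]), np.float64(18.8)] [0.5898 0.169  0.061 ]
top 18 1 [253 184   2   2   4] [array([599.8, 167.6]), array([0., 0.]), np.float64(0.0)] [0.5998 0.1676 0.061 ]Traceback (most recent call last):
  File "<stdin>", line 9, in <module>
    return _wrapfunc(a, 'argmax', axis=axis, out=out, **kwds)
    return bound(*args, **kwds)
ValueError: attempt to get argmax of an empty sequence
```

Call:
send_rows(
  targets=[
    [[0,0,-0.005],[0,0,-8.5]],
    [[0,0,-0.005],[0,0,-8.5]],
    [[0,0,-0.005],[0,0,-8.5]],
    [[0,0,-0.005],[0,0,-8.5]],
    [[0,0,-0.005],[0,0,-8.5]],
    [[0,0,-0.005],[0,0,-8.5]],
    [[0,0,-0.005],[0,0,-8.5]],
    [[0,0,-0.005],[0,0,-8.5]],
    [[0,0,-0.005],[0,0,-8.5]],
    [[0,0,-0.005],[0,0,-8.5]],
  ],
  hand=0.094,
)

```text
t: 3.7
tool_pos: [0.2403, -0.5765, 0.2566]
eef_rot: [[0.947, 0.321, -0.001], [0.321, -0.947, 0.001], [-0.001, -0.001, -1.0]]
force: [-1.2, 0.3, -0.4]
opening: 0.0936
```

```bash
cat >> h.py <<'E'
from scipy.spatial.transform import Rotation as Rn
def go(p,yaw):
    "print shift/turn in tool axes from now to TCP p, straight down with jaw axis at yaw deg"
    s=get_state();R=s['eef_rot'];a=np.radians(yaw)
    x=np.array([np.cos(a),np.sin(a),0]);z=np.array([0,0,-1.]);G=np.c_[x,np.cross(z,x),z]
    print('t',round(s['t'],2),'pos',s['tool_pos'].round(4),'yaw',np.degrees(np.arctan2(R[1,0],R[0,0])).round(2),'tilt z',R[:,2].round(4),'open',round(s['opening'],4),'F',s['force'].round(2),'q7',s['q'][6].round(2))
    print('shift in tool now',(R.T@(np.array(p)-s['tool_pos'])).round(4),'shift in goal axes',(G.T@(np.array(p)-s['tool_pos'])).round(4),'turn',np.degrees(Rn.from_matrix(R.T@G).as_rotvec()).round(2))
E
python3 - <<'E'
from h import *
import plant
print(pinch_z if 'pinch_z' in globals() else [n for n in dir(plant) if n[0]!='_'])
go([.574,-.243,.24],44.5)
E
```

```text
0.0188
t 3.7 pos [ 0.2403 -0.5765  0.2566] yaw 18.74 tilt z [-0.0012  0.001  -1.    ] open 0.0936 F [-1.19  0.29 -0.39] q7 1.36
shift in tool now [ 0.4232 -0.2086  0.0166] shift in goal axes [ 0.4718 -0.0039  0.0166] turn [ -0.09   0.03 -25.76]
```

Call:
send_rows(
  targets=[
    [[0,0,0],[0,0,-8.5]],
    [[0,0,0],[0,0,-8.5]],
    [[0,0,0],[0,0,-8.5]],
    [[0.045,0,0],[0,0,0]],
    [[0.045,0,0],[0,0,0]],
    [[0.045,0,0],[0,0,0]],
    [[0.045,0,0],[0,0,0]],
    [[0.045,0,0],[0,0,0]],
    [[0.045,0,0],[0,0,0]],
    [[0.045,0,0],[0,0,0]],
  ],
)

```text
t: 4.7
tool_pos: [0.4654, -0.3528, 0.2568]
eef_rot: [[0.716, 0.698, -0.002], [0.698, -0.716, -0.002], [-0.003, 0.0, -1.0]]
force: [0.0, -0.4, 0.3]
opening: 0.0939
```

```bash
python3 - <<'E'
from h import *
go([.574,-.243,.20],44.5)
E
```

```text
t 4.7 pos [ 0.4654 -0.3528  0.2568] yaw 44.29 tilt z [-0.002  -0.0023 -1.    ] open 0.0939 F [ 0.02 -0.42  0.31] q7 1.22
shift in tool now [ 0.1546 -0.0027  0.0564] shift in goal axes [ 0.1544 -0.0021  0.0568] turn [ 0.02  0.17 -0.21]
```

Call:
send_rows(
  targets=[
    [[0.04,-0.001,0.01],[0,0,0]],
    [[0.04,-0.001,0.01],[0,0,0]],
    [[0.04,0,0.01],[0,0,0]],
    [[0.02,0,0.01],[0,0.17,-0.2]],
    [[0.014,0,0.01],[0,0,0]],
    [[0,0,0],[0,0,0]],
  ],
)

```text
t: 5.3
tool_pos: [0.5823, -0.2322, 0.2055]
eef_rot: [[0.707, 0.707, 0.003], [0.707, -0.707, 0.001], [0.003, 0.002, -1.0]]
force: [-0.6, 0.4, -0.0]
opening: 0.0935
```

```bash
python3 - <<'E'
from h import *
go([.574,-.243,.085],44.5)
f=grab_frame('top');g=grab_frame('scene')
save('a1',np.hstack([cv2.resize(f['image'][140:240,400:500],(400,400)),cv2.resize(g['image'][110:210,190:290],(400,400))]))
E
```

```text
t 5.3 pos [ 0.5823 -0.2322  0.2055] yaw 44.97 tilt z [ 3.1e-03  5.0e-04 -1.0e+00] open 0.0935 F [-0.56  0.38 -0.03] q7 0.91
shift in tool now [-0.0138  0.0016  0.1204] shift in goal axes [-0.0135  0.0019  0.1205] turn [ 0.1  -0.15  0.47]
```

View pics/a1.png

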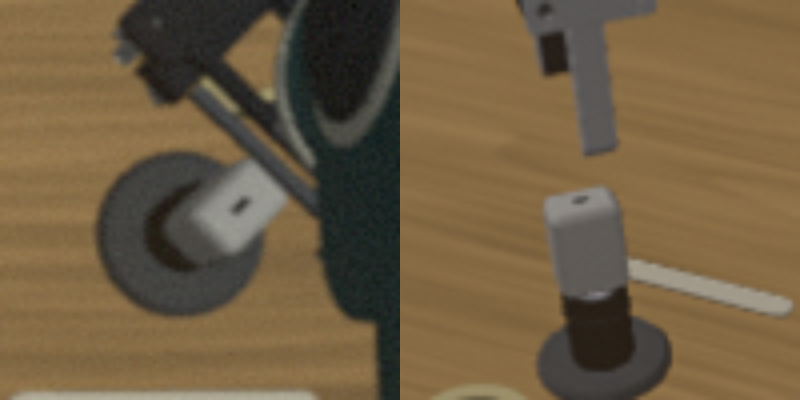

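The pictures show the gripper above and up-right of the scope because of parallax. The TCP overshot 13 mm along the jaw axis, so I'll correct that before going down.

Call:
send_rows(
  targets=[
    [[-0.013,0.002,0],[0,0,0.4]],
    [[0,0,0],[0,0,0]],
    [[0,0,0.01],[0,0,0]],
  ],
)

```text
t: 5.7
tool_pos: [0.5722, -0.2497, 0.199]
eef_rot: [[0.718, 0.696, 0.007], [0.696, -0.718, -0.004], [0.002, 0.007, -1.0]]
force: [0.1, -0.8, 0.1]
opening: 0.0938
```

```bash
python3 - <<'E'
from h import *
go([.574,-.243,.085],44.5)
E
```

```text
t 5.7 pos [ 0.5722 -0.2497  0.199 ] yaw 44.14 tilt z [ 0.0065 -0.004  -1.    ] open 0.0938 F [ 0.07 -0.79  0.1 ] q7 0.93
shift in tool now [ 0.0058 -0.0044  0.1139] shift in goal axes [ 0.006  -0.0035  0.114 ] turn [ 0.43 -0.11 -0.36]
```

Call:
send_rows(
  targets=[
    [[0.004,-0.002,0],[0.4,0,-0.3]],
    [[0,0,0],[0,0,0]],
    [[0,0,0],[0,0,0]],
    [[0,0,0],[0,0,0]],
  ],
)

```text
t: 6.1
tool_pos: [0.5727, -0.246, 0.1977]
eef_rot: [[0.715, 0.699, -0.0], [0.699, -0.715, 0.002], [0.001, -0.002, -1.0]]
force: [-0.3, 0.2, -0.9]
opening: 0.0939
```

```bash
python3 - <<'E'
from h import *
go([.574,-.243,.085],44.5)
E
```

```text
t 6.1 pos [ 0.5727 -0.246   0.1977] yaw 44.38 tilt z [-3.0e-04  1.8e-03 -1.0e+00] open 0.0939 F [-0.27  0.17 -0.86] q7 0.93
shift in tool now [ 0.0029 -0.001   0.1127] shift in goal axes [ 0.003  -0.0012  0.1127] turn [-0.09 -0.06 -0.12]
```

Call:
send_rows(
  targets=[
    [[0.003,-0.001,0.01],[0,0,0]],
    [[0,0,0.015],[0,0,0]],
    [[0,0,0.015],[0,0,0]],
    [[0,0,0.015],[0,0,0]],
    [[0,0,0.015],[0,0,0]],
    [[0,0,0.01],[0,0,0]],
    [[0,0,0.005],[0,0,0]],
    [[0,0,0],[0,0,0]],
  ],
)

```text
t: 6.9
tool_pos: [0.5733, -0.2418, 0.103]
eef_rot: [[0.714, 0.7, -0.003], [0.7, -0.714, 0.003], [0.0, -0.005, -1.0]]
force: [-0.5, 0.5, 0.1]
opening: 0.094
```

```bash
python3 - <<'E'
from h import *
go([.574,-.243,.085],44.5)
E
```

```text
t 6.9 pos [ 0.5733 -0.2418  0.103 ] yaw 44.43 tilt z [-0.0029  0.0034 -1.    ] open 0.094 F [-0.5   0.52  0.06] q7 0.88
shift in tool now [-0.0003  0.0014  0.018 ] shift in goal axes [-0.0003  0.0014  0.018 ] turn [-0.26 -0.02 -0.07]
```

Call:
send_rows(
  targets=[
    [[0,0.001,0.01],[-0.2,0,0]],
    [[0,0,0.006],[0,0,0]],
    [[0,0,0],[0,0,0]],
    [[0,0,0],[0,0,0]],
  ],
)

```text
t: 7.3
tool_pos: [0.5747, -0.2429, 0.0866]
eef_rot: [[0.714, 0.7, 0.001], [0.7, -0.714, -0.0], [0.001, 0.001, -1.0]]
force: [-0.3, -0.5, -0.2]
opening: 0.0943
```

```bash
python3 - <<'E'
from h import *
go([.574,-.243,.085],44.5)
f=grab_frame('top');g=grab_frame('scene')
save('a2',np.hstack([cv2.resize(f['image'][140:240,400:500],(400,400)),cv2.resize(g['image'][110:210,190:290],(400,400))]))
E
```

```text
t 7.3 pos [ 0.5747 -0.2429  0.0866] yaw 44.42 tilt z [ 1.4e-03 -1.0e-04 -1.0e+00] open 0.0943 F [-0.33 -0.47 -0.23] q7 0.86
shift in tool now [-0.0006 -0.0004  0.0016] shift in goal axes [-0.0006 -0.0004  0.0016] turn [ 0.06 -0.05 -0.08]
```

View pics/a2.png

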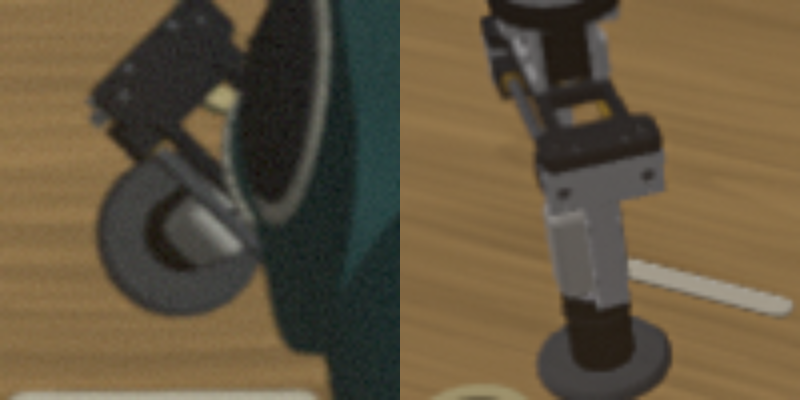

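The fingers straddle the body at the right height, so I'll close them.

Call:
send_rows(
  targets=[
    [[0,0,0],[0,0,0]],
    [[0,0,0],[0,0,0]],
    [[0,0,0],[0,0,0]],
    [[0,0,0],[0,0,0]],
    [[0,0,0],[0,0,0]],
    [[0,0,0],[0,0,0]],
    [[0,0,0],[0,0,0]],
    [[0,0,0],[0,0,0]],
  ],
  hand=0.0,
)

```text
t: 8.2
tool_pos: [0.5751, -0.2433, 0.0878]
eef_rot: [[0.714, 0.7, 0.003], [0.7, -0.714, -0.001], [0.001, 0.003, -1.0]]
force: [-1.7, -1.8, 1.8]
opening: 0.0329
```

```bash
python3 - <<'E'
from h import *
go([.574,-.243,.085],44.5)
E
```

```text
t 8.2 pos [ 0.5751 -0.2433  0.0878] yaw 44.41 tilt z [ 0.0026 -0.0011 -1.    ] open 0.0329 F [-1.65 -1.78  1.8 ] q7 0.86
shift in tool now [-0.0005 -0.001   0.0028] shift in goal axes [-0.0005 -0.001   0.0028] turn [ 0.15 -0.06 -0.09]
```

Call:
send_rows(
  targets=[
    [[0,0,-0.005],[0,0,0]],
    [[0,0,-0.01],[0,0,0]],
    [[0,0,-0.02],[0,0,0]],
    [[0,0,-0.025],[0,0,0]],
    [[0,0,-0.025],[0,0,0]],
    [[0,0,-0.03],[0,0,0]],
    [[0,0,-0.03],[0,0,0]],
    [[0,0,-0.02],[0,0,0]],
    [[0,0,0],[0,0,0]],
    [[0,0,0],[0,0,0]],
  ],
)

```text
t: 9.2
tool_pos: [0.5742, -0.2414, 0.2642]
eef_rot: [[0.713, 0.701, 0.004], [0.701, -0.713, -0.0], [0.003, 0.003, -1.0]]
force: [0.2, 0.1, -1.6]
opening: 0.0315
```

```bash
python3 - <<'E'
from h import *
go([.589,.1675,.27],19.5)
g=grab_frame('scene');f=grab_frame('top')
save('a3',np.hstack([cv2.resize(f['image'][140:240,400:500],(400,400)),cv2.resize(g['image'][80:200,180:300],(400,400))]))
E
```

```text
t 9.2 pos [ 0.5742 -0.2414  0.2642] yaw 44.52 tilt z [ 3.8e-03 -1.0e-04 -1.0e+00] open 0.0315 F [ 0.16  0.1  -1.56] q7 0.95
shift in tool now [ 0.2973 -0.2811 -0.0058] shift in goal axes [ 0.1505 -0.3805 -0.0058] turn [ 0.12 -0.18 25.02]
```

View pics/a3.png

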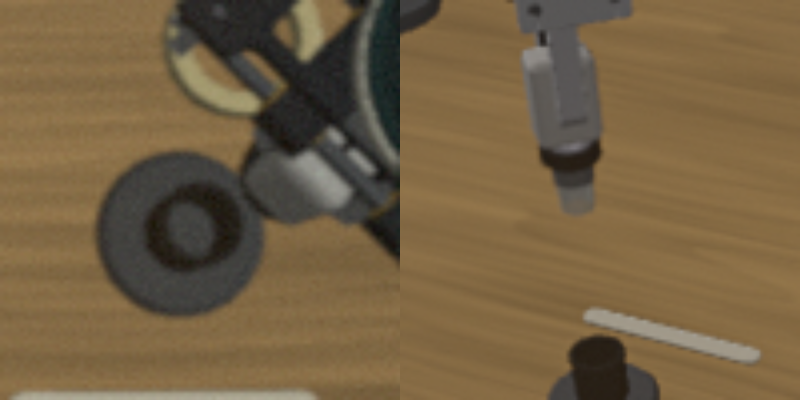

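The scope is held upright and clear of the stand. I'll turn it 25° now, then carry it across slowly.

Call:
send_rows(
  targets=[
    [[0,0,-0.003],[0,0,2.5]],
    [[0,0,-0.003],[0,0,5]],
    [[0,0,-0.003],[0,0,5]],
    [[0,0,-0.003],[0,0,5]],
    [[0,0,-0.003],[0,0,4]],
    [[0,0,0],[0,0,2]],
    [[0,0,0],[0,0,0]],
    [[0,0,0],[0,0,0]],
  ],
)

```text
t: 10.1
tool_pos: [0.5707, -0.2402, 0.2689]
eef_rot: [[0.939, 0.345, -0.01], [0.345, -0.939, 0.007], [-0.007, -0.01, -1.0]]
force: [0.3, 0.7, -0.9]
opening: 0.032
```

```bash
python3 - <<'E'
from h import *
go([.589,.1675,.28],19.5)
E
```

```text
t 10.1 pos [ 0.5707 -0.2402  0.2689] yaw 20.19 tilt z [-0.01    0.007  -0.9999] open 0.032 F [ 0.28  0.65 -0.86] q7 0.56
shift in tool now [ 0.1578 -0.3764 -0.0084] shift in goal axes [ 0.1534 -0.3781 -0.0111] turn [-0.57  0.4   0.69]
```

Call:
send_rows(
  targets=[
    [[0.003,-0.008,-0.004],[-0.5,0.4,0]],
    [[0.006,-0.015,-0.003],[0,0,0]],
    [[0.01,-0.025,-0.002],[0,0,0]],
    [[0.014,-0.035,-0.001],[0,0,0]],
    [[0.016,-0.04,0],[0,0,0]],
    [[0.016,-0.04,0],[0,0,0]],
    [[0.016,-0.04,0],[0,0,0]],
    [[0.014,-0.035,0],[0,0,0]],
    [[0.012,-0.03,0],[0,0,0]],
    [[0.01,-0.025,0],[0,0,0]],
  ],
)

```text
t: 11.1
tool_pos: [0.5747, 0.0949, 0.2817]
eef_rot: [[0.936, 0.351, 0.003], [0.351, -0.936, 0.001], [0.003, 0.0, -1.0]]
force: [0.4, -0.5, -1.7]
opening: 0.0317
```

```bash
python3 - <<'E'
from h import *
go([.589,.1675,.25],19.5)
E
```

```text
t 11.1 pos [0.5747 0.0949 0.2817] yaw 20.54 tilt z [ 2.9e-03  8.0e-04 -1.0e+00] open 0.0317 F [ 0.39 -0.55 -1.71] q7 -0.03
shift in tool now [ 0.0387 -0.063   0.0318] shift in goal axes [ 0.0377 -0.0636  0.0317] turn [ 0.01 -0.17  1.04]
```

Call:
send_rows(
  targets=[
    [[0.012,-0.015,0],[0,0,0.5]],
    [[0.01,-0.015,0],[0,0,0.4]],
    [[0.006,-0.01,0],[0,0,0]],
    [[0.002,-0.005,0],[0,0,0]],
    [[0,0,0],[0,0,0]],
    [[0,0,0],[0,0,0]],
  ],
)

```text
t: 11.7
tool_pos: [0.5835, 0.1594, 0.2838]
eef_rot: [[0.938, 0.348, 0.005], [0.348, -0.938, 0.002], [0.005, -0.0, -1.0]]
force: [0.4, -0.4, -2.9]
opening: 0.0316
```

```bash
python3 - <<'E'
from h import *
go([.589,.1675,.20],19.5)
g=grab_frame('scene');f=grab_frame('top')
save('a4',np.hstack([cv2.resize(f['image'][130:250,190:310],(400,400)),cv2.resize(g['image'][150:270,340:460],(400,400))]))
E
```

```text
t 11.7 pos [0.5835 0.1594 0.2838] yaw 20.35 tilt z [ 0.0047  0.002  -1.    ] open 0.0316 F [ 0.44 -0.36 -2.86] q7 -0.15
shift in tool now [ 0.0076 -0.0057  0.0838] shift in goal axes [ 0.0079 -0.0058  0.0838] turn [-0.02 -0.29  0.85]
```

View pics/a4.png

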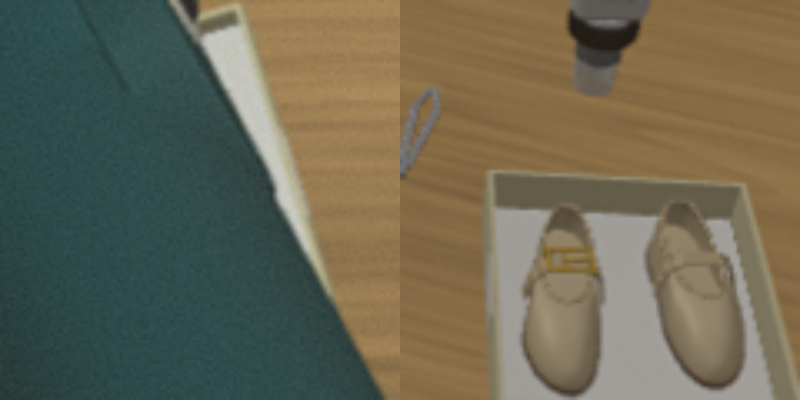

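Call:
send_rows(
  targets=[
    [[0.005,-0.004,0.005],[0,-0.3,0.8]],
    [[0.002,-0.001,0.015],[0,0,0]],
    [[0,0,0.02],[0,0,0]],
    [[0,0,0.02],[0,0,0]],
    [[0,0,0.02],[0,0,0]],
    [[0,0,0.012],[0,0,0]],
    [[0,0,0.006],[0,0,0]],
    [[0,0,0],[0,0,0]],
    [[0,0,0],[0,0,0]],
    [[0,0,0],[0,0,0]],
  ],
)

```text
t: 12.8
tool_pos: [0.5893, 0.1644, 0.1771]
eef_rot: [[0.944, 0.329, -0.002], [0.329, -0.944, -0.001], [-0.002, -0.0, -1.0]]
force: [-0.1, -0.0, -1.5]
opening: 0.0318
```

```bash
python3 - <<'E'
from h import *
go([.589,.1675,.148],19.5)
g=grab_frame('scene')
save('a5',cv2.resize(g['image'][160:260,340:440],(600,600),interpolation=cv2.INTER_CUBIC))
r=tip_of('scene','scope_nose');print(r[:2])
m=np.zeros((400,640),bool);m[160:250,350:430]=1
P=cloud(g,m)
for lo in np.arange(.08,.22,.01):
    Q=P[(P[:,2]>lo)&(P[:,2]<lo+.01)&(abs(P[:,1]-.168)<.04)&(abs(P[:,0]-.589)<.05)]
    if len(Q)>3: print(lo.round(3),len(Q),Q.min(0).round(4),Q.max(0).round(4),Q.mean(0).round(4))
E
```

```text
t 12.8 pos [0.5893 0.1644 0.1771] yaw 19.2 tilt z [-2.3e-03 -5.0e-04 -1.0e+00] open 0.0318 F [-0.13 -0.03 -1.51] q7 -0.23
shift in tool now [ 0.0008 -0.003   0.0291] shift in goal axes [ 0.0008 -0.003   0.0291] turn [-0.02  0.13 -0.3 ]
[{'centre': [391.8, 215.4], 'p': 0.61}]
0.1 31 [0.5921 0.1532 0.1002] [0.6014 0.176  0.1099] [0.5979 0.1647 0.1051]
0.11 38 [0.5901 0.1513 0.1101] [0.6026 0.1766 0.1198] [0.5981 0.1646 0.115 ]
0.12 42 [0.5903 0.15   0.1201] [0.6038 0.1787 0.1299] [0.5989 0.1651 0.1254]
0.13 24 [0.5918 0.1497 0.1302] [0.604  0.1783 0.1359] [0.5996 0.1636 0.1328]
0.14 53 [0.5895 0.1421 0.1411] [0.6101 0.1849 0.1498] [0.6043 0.1654 0.1459]
0.15 88 [0.5878 0.1438 0.15  ] [0.6107 0.186  0.1599] [0.6017 0.1667 0.1537]
0.16 67 [0.5923 0.143  0.1602] [0.6092 0.1884 0.17  ] [0.6024 0.167  0.1655]
0.17 64 [0.5887 0.1394 0.1701] [0.6104 0.1886 0.1799] [0.6025 0.1626 0.1744]
0.18 68 [0.5896 0.1412 0.1801] [0.618  0.1878 0.1898] [0.6065 0.1644 0.1853]
0.19 91 [0.5884 0.1393 0.1902] [0.6178 0.1867 0.1999] [0.6085 0.165  0.195 ]
0.2 88 [0.5898 0.1402 0.2003] [0.6193 0.1868 0.21  ] [0.6077 0.165  0.2053]
0.21 103 [0.5867 0.139  0.2101] [0.6186 0.1864 0.2199] [0.6069 0.1642 0.2154]
0.22 73 [0.5804 0.1415 0.22  ] [0.6183 0.1852 0.2298] [0.6065 0.1627 0.2236]
```

View pics/a5.png

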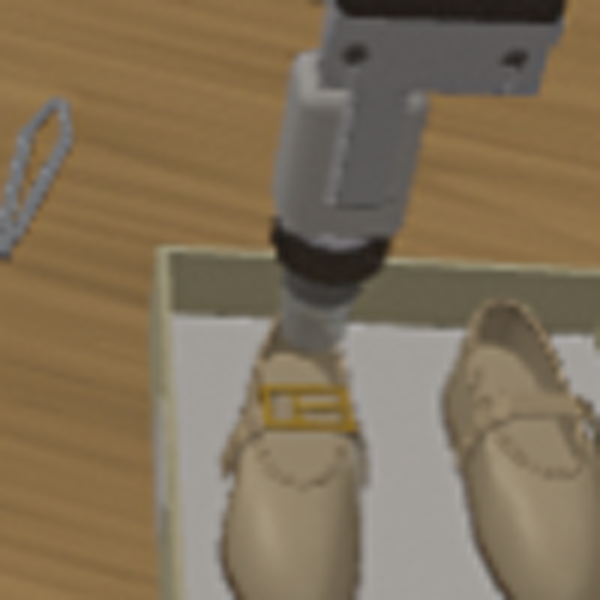

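```bash
cat > m.py <<'E'
from h import *
from scipy.optimize import least_squares
def measure(nz):
    g=grab_frame('scene')
    m=np.zeros((400,640),bool);m[150:250,350:430]=1
    P=cloud(g,m);P=P[(abs(P[:,1]-.168)<.04)&(abs(P[:,0]-.589)<.05)]
    for lo,hi,r in ((nz+.004,nz+.025,.0125),(nz+.041,nz+.052,.021)):
        Q=P[(P[:,2]>lo)&(P[:,2]<hi)]
        s=least_squares(lambda c:np.hypot(Q[:,0]-c[0],Q[:,1]-c[1])-r,[.589,.167],loss='soft_l1',f_scale=.001)
        print('circle',lo,len(Q),s.x.round(4),'rms',np.sqrt(np.mean(s.fun**2)).round(4))
    lab=cv2.cvtColor(np.ascontiguousarray(g['image']),cv2.COLOR_RGB2LAB)
    lb=lab[...,2].astype(float);b=np.zeros((400,640),bool);b[218:236,378:405]=1
    for th in (12,16,20,24):
        mm=b&(lb>np.median(lb[226:250,384:396])+th); v,u=np.nonzero(mm)
        if len(u)<10: continue
        Q=ray_at(g,np.c_[u,v],.062);r=cv2.minAreaRect(Q[:,:2].astype(np.float32)*1000);print(th,mm.sum(),[np.round(x,1) for x in r],Q.mean(0).round(4))
    return g
E
python3 - <<'E'
from m import *
measure(.1013)
E
```

```text
circle 0.1053 77 [0.5891 0.1638] rms 0.0011
circle 0.1423 85 [0.5875 0.1634] rms 0.0019
12 62 [array([589.4, 166.8]), array([23.1, 33.4]), np.float64(21.7)] [0.5887 0.1673 0.062 ]
16 43 [array([588.3, 167.2]), array([22.3, 32.6]), np.float64(14.9)] [0.5889 0.166  0.062 ]
20 17 [array([589.6, 167.7]), array([19.7, 32.5]), np.float64(13.5)] [0.5926 0.166  0.062 ]
```

Call:
send_rows(
  targets=[
    [[0.001,-0.003,0.003],[0,0,0]],
    [[0,0,0.005],[0,0,0]],
    [[0,0,0.005],[0,0,0]],
    [[0,0,0.004],[0,0,0]],
    [[0,0,0.002],[0,0,0]],
    [[0,0,0],[0,0,0]],
    [[0,0,0],[0,0,0]],
  ],
)

```text
t: 13.65
tool_pos: [0.5892, 0.1679, 0.1566]
eef_rot: [[0.944, 0.329, -0.002], [0.329, -0.944, -0.001], [-0.002, -0.0, -1.0]]
force: [0.5, -0.0, -2.0]
opening: 0.0317
```

```bash
python3 - <<'E'
from m import *
go([.589,.1677,.148],19.3)
E
```

```text
t 13.65 pos [0.5892 0.1679 0.1566] yaw 19.2 tilt z [-1.8e-03 -5.0e-04 -1.0e+00] open 0.0317 F [ 0.52 -0.03 -2.02] q7 -0.25
shift in tool now [-0.0003  0.0001  0.0086] shift in goal axes [-0.0003  0.0001  0.0086] turn [-0.01  0.11 -0.1 ]
```

Call:
send_rows(
  targets=[
    [[0,0,0.003],[0,0.1,0]],
    [[0,0,0.003],[0,0,0]],
    [[0,0,0.002],[0,0,0]],
    [[0,0,0],[0,0,0]],
    [[0,0,0],[0,0,0]],
    [[0,0,0],[0,0,0]],
  ],
)

```text
t: 14.25
tool_pos: [0.5894, 0.1679, 0.1482]
eef_rot: [[0.944, 0.329, 0.0], [0.329, -0.944, 0.0], [0.0, -0.0, -1.0]]
force: [0.2, -0.5, -1.3]
opening: 0.0319
```

```bash
python3 - <<'E'
from m import *
go([.589,.1677,.148],19.3)
g=measure(.072)
m=np.zeros((400,640),bool);m[190:240,370:410]=1
v,u=np.nonzero(m);P=pts(g,np.c_[u,v],g['range_z'][m]);
Q=P[(P[:,2]>.066)&(P[:,2]<.1)&(np.hypot(P[:,0]-.595,P[:,1]-.1677)<.02)];print('lowest nose',np.sort(Q[:,2])[:8].round(4))
save('a6',cv2.resize(g['image'][160:260,340:440],(600,600),interpolation=cv2.INTER_CUBIC))
E
```

```text
t 14.25 pos [0.5894 0.1679 0.1482] yaw 19.19 tilt z [ 4.e-04  2.e-04 -1.e+00] open 0.0319 F [ 0.24 -0.52 -1.31] q7 -0.25
shift in tool now [-0.0004  0.0001  0.0002] shift in goal axes [-0.0004  0.0001  0.0002] turn [-0.   -0.03 -0.11]
circle 0.076 72 [0.589  0.1674] rms 0.0011
circle 0.11299999999999999 75 [0.5878 0.1673] rms 0.0014
12 39 [array([589.7, 166.7]), array([20.8, 34.7]), np.float64(14.9)] [0.5927 0.1677 0.062 ]
16 26 [array([589.5, 167.7]), array([20.4, 32.5]), np.float64(13.5)] [0.5937 0.166  0.062 ]
20 18 [array([589.7, 167.8]), array([20. , 32.5]), np.float64(13.5)] [0.593  0.1663 0.062 ]
lowest nose [0.0722 0.0726 0.0727 0.073  0.0734 0.0739 0.0744 0.0754]
```

View pics/a6.png

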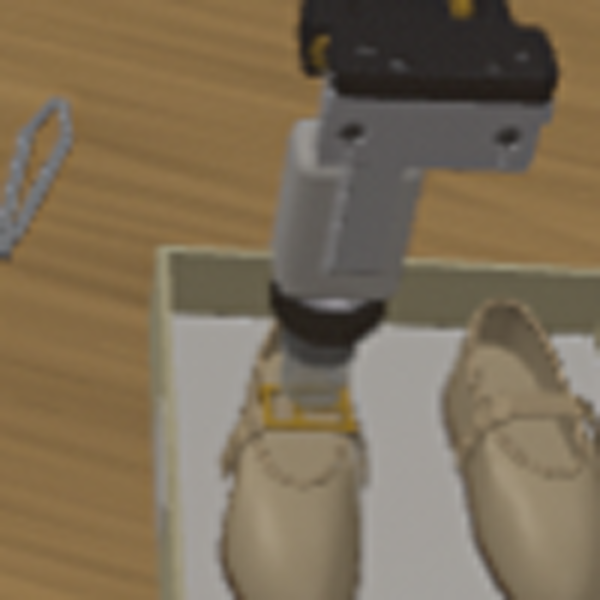

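The nose sits centred over the buckle at 0.072 m, 10 mm above it. I'll settle briefly and hand in.

Call:
send_rows(
  targets=[
    [[0,0,0],[0,0,0]],
    [[0,0,0],[0,0,0]],
    [[0,0,0],[0,0,0]],
  ],
)

```text
t: 14.6
tool_pos: [0.5895, 0.1679, 0.1484]
eef_rot: [[0.944, 0.329, 0.001], [0.329, -0.944, 0.0], [0.001, 0.0, -1.0]]
force: [-0.1, 0.2, -1.5]
opening: 0.0322
```

```bash
python3 - <<'E'
from h import *
go([.589,.1677,.148],19.3); print(np.abs(get_state()['qd']).max())
print(close_job())
E
```

```text
t 14.6 pos [0.5895 0.1679 0.1484] yaw 19.19 tilt z [ 7.e-04  3.e-04 -1.e+00] open 0.0322 F [-0.13  0.24 -1.47] q7 -0.25
shift in tool now [-0.0005  0.0001  0.0004] shift in goal axes [-0.0005  0.0001  0.0004] turn [ 0.   -0.04 -0.11]
0.0015871830345171515
the job is handed in; nothing more can be done
None
```

The microscope is held still over the brass buckle, upright with its nose down, and the job was handed in at 14.6 s. I gripped it across its 32 mm side, lifted it straight out of the stand, and turned it about 25°. I then carried it over the bottle row and the box wall with the nose about 0.2 m up, and lowered it.

Last checks:
- **Centring:** the scene camera puts the nose at (0.589, 0.167), against the buckle at about (0.5895, 0.1675), so within about 1 mm.
- **Height:** the tip is at about 0.072 m, which is 10 mm above the buckle.
- **Hold:** the tilt is below 0.1°, the arm is still, and the grip opening is 32 mm. The only vertical force is about 1.5 N, roughly the microscope's weight, so there was no sign of contact with the shoe.
- **Turn:** this is the least certain check. The jaw axis is at 19.2°. The first top view gave the buckle's short side at 18.7°, but scene-camera readings spread from 13.5° to 21.7°, the lowest with the nose partly hiding the buckle.
- **Focus ring:** a rough circle fit to the ring put its centre about 1 mm off the nose along x, within the noise of that fit.
- **Other things on the table:** I did not measure these again at the end. No contact showed in the forces I read.

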